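Prove the spray turbine dead and take off its filter cover

ROBOT

A 6-joint arm with a two-finger parallel gripper is mounted at the origin on the work surface. World frame = base frame: x ahead of the robot, y to its left, z up, the work surface at z = 0. Lengths are in mm, angles in degrees, forces in N, time in s.
With the tool pointing down it reaches from about 350 to 850 mm from the base axis. Payload 8.1 kg.
Tool frame: the origin (TCP) lies on the centre line of the jaws, within the pads' length; the fingertips stand r.tip_extent ahead of it and the grasp point (between the pads) lies 8 mm behind it (r.tip_extent is the distance from the TCP to the fingertips, in mm); z points along the fingers, y is the direction in which the jaws open and shut (so a half turn about z gives the same grasp; the last joint's range is limited). The gripper opens to 85 mm and grips with 20 to 120 N. Pads are 22 mm wide; open, the fingers measure 114 mm over their backs; the gripper's body (76 mm by 85 mm) begins 54 mm behind the grasp point. The pads swing forward as they close: fully open they stand 13 mm farther back than shut.
Start: joints at [-74.106, 7.471, 85.268, -0, 87.261, -4.893], TCP at [212.956, -560.941, 222.092] pointing down, gripper open.
Joint ranges: [-169.43, 169.43], [-51.17, 129.36], [1.28, 143.12], [-76.62, 256.62], [0, 156.53], [-152.29, 152.29]. Speed limits (degrees/s): [136.94, 136.94, 159.86, 180, 180, 180].

INTERFACE

Orientations are given as [roll, pitch, yaw] about the fixed x, y, z axes, in that order (R = Rz(yaw) Ry(pitch) Rx(roll)).
In Python, from bench import sense, optics, hand_in, spotter, r gives the robot as it stands.
- The arm moves only by the tool apply_moves, never from a script. Its argument "series" is a list of rows, each a list of 3 entries, a list of its own where there are three numbers: the opening, from 0 (shut) to 1 (fully open), then the shift along the world's x, y, z in m, then the turn about the world's z in rad. In form: [[grip, [x, y, z], turn], ...]. A call has 1 to 5 rows; each row is the pose to reach, as a shift and turn from the pose measured when the call began; what a row does not reach only later rows make up. A row lasts 1/8 s, in which the tool goes at most 62.5 mm and 10.7 degrees, less where a joint would pass 70% of its speed; a pose out of reach is approached as far as the arm can. A call with a gripper value outside its range is refused whole. The fingers move at their own pace and stop on an object; "grip_force" is the grip in N (left out, the last holds). Time passes only in rows, so rows that repeat a pose let the fingers close. It gives the time, the measured TCP pose, the force and the opening at its end, in the units of the state.
- sense(): the state, without advancing time (a new reading comes with each control period).
- optics.snapshot(name): name is "scene" or "top"; returns a dict with "color" (384x512x3 uint8, blue, green, red), "intrinsics" (3x3 intrinsics, pixels), "distortion" ([k1, k2, p1, p2, k3] as OpenCV has them; the pictures are not rectified), "rvec" (rotation vector, rad) and "tvec" (3), from world to camera coordinates, as OpenCV has them. Camera axes: x right, y down, z forward; pixel columns grow to the right and rows downward; lengths in mm; the calibration is good to about 2 mm. A picture is of the moment at which its call begins. There is no depth.
- hand_in(): hands the job in, once; it reports no verdict.
Trained networks look in a picture, given as the dict that the camera call returned (one of the last four; its "shot" number tells which), for a name from the list of things; names that differ only in an ending like _2 or _b are one class to them, and where a whole thing is asked for, a point or a joint stands for the part that bears it (a point fixed in the world has none). Each returns a list of dicts, best first, with "p" (0 to 1); they miss things now and then, are a little off and sometimes report something else, mostly with a low value. They report only what shows in the picture. A call takes as long as a camera call. They do not tell look-alikes from the thing itself.
- spotter.search_frame(picture, query): "xyz" ([x, y, z] in mm, in the coordinates of the camera as it stood for that picture, good to about 4 mm: the middle of the surface that is visible of it).
- spotter.masks_of(picture, query): "mask" (384x512 bool, what is visible of it).
The state is a dict: "time": time; "joint_pos": joint angles; "qd": joint speeds; "joint_efforts": joint torques, N m; "tool_pos": TCP position; "tcp_rot": TCP orientation; "ft_force": force on the tool from outside, world axes, zero at the start; "wrist_torque": the same for the moment, N m; "finger_gap": finger opening in mm.
Only numpy, scipy, OpenCV 4.12 (cv2) and the standard library are available. Lean on these libraries where they do the work, as an engineer would, in place of code of your own. Each camera call takes 0.05 s, during which the arm holds its last target.

TASK

The spray turbine's mains lead has been pulled for a filter change: try its power knob to be sure it is dead, pulling it up to its detent and pushing it fully home again. Then press in the snap tab on the filter cover, lift the cover off, and set it down right way up on the floor of the steel tray beside the tin, without dropping it. Leave the tin, the spare filter, the brush and the scraper where they are.

Things in the scene. Friction and masses are not known exactly. Their poses are not given: they have to be found in the camera images.
- unit: spray turbine, sheet-metal box 220 mm (its x) by 300 mm (its y), fixed to the bench; flat aluminium top 190 mm up. Origin at the centre of its underside, z up. On its top, on the line x = 0: the filter cover, centred at y = -55 mm, its y along the turbine's y, and the power knob at y = +90 mm. A hose spigot sticks out 24 mm from its +y end.
- knob_head (a point): centre of the power knob's black mushroom head: round, 44 mm across, rim 18 mm thick (9 mm above and below this point), its top 13 mm above this point. It rides on an upright stem over a collar 36 mm across; this point is 34 mm above the turbine's top when the knob is home. It is pulled straight up and pushed straight down.
- knob (a joint): travel of the power knob in m: 0 = pushed home (off), 0.012 = pulled out to its detent (on). It snaps over half-way and stays at either end; about 5 N moves it either way.
- cover_mid (a point): middle of the dark grey louvred filter cover at snap-tab height; axes: x across, y along, z up. Hollow hood 58 (x) by 150 (y) by 44 mm high over a skirt 48 by 138 by 16 mm; about 0.16 kg. This point is 35 mm above the skirt's lower edge, 25 mm below the flat top. Fitted, the hood stands on the turbine's top (this point 19 mm above it), the skirt hangs in the filter opening with 2 mm play.
- cover: the same filter cover; origin at the middle of its skirt's lower edge. Only the snap tab in the middle of its +x long side holds it down; the opposite long side is a plain flat wall. With the tab pressed in, it lifts straight up.
- tab_ridge (a point): middle of the snap tab's thumb ridge, on the outer face of the cover's +x long side, half-way along, at cover_mid's height. The tab is a springy tongue 34 mm wide of the same grey plastic, rooted at the hood's top edge, its hook below catching under the turbine's top. The ridge, 30 mm wide, 14 mm high, stands 4 mm proud of the wall: 62 mm from ridge to opposite wall.
- tab (a joint): bend of the snap tab in rad: 0 = relaxed, hooked; 0.14 = pressed to its stop (ridge 3 mm in). The hook is free above 0.09. About 12 N on the ridge presses it to the stop; a squeeze of 25 to 60 N between ridge and opposite wall does so and holds the cover firmly enough to lift it. It springs back when released.
- tray: shallow steel tray, fixed on the bench, 210 mm (its x) by 280 mm (its y), walls 22 mm high and 4 mm thick, floor 4 mm thick. Origin at the centre of its underside, z up. A tin stands inside near its +y end; the rest, centred at y = -45 mm, is free.
- tin: round tin 62 mm across, 60 mm high, standing in the tray near its +y end; bystander. Origin at the centre of its underside.
- spare: spare filter, a flat off-white pleated block 50 by 134 by 24 mm lying on the bench on the robot's side of the turbine; bystander. Origin at the centre of its underside.
- brush: flat paint brush 205 mm long, 62 mm wide, about 17 mm high, lying on the robot's side of the tray; bystander. Origin under its middle.
- scraper: scraper 210 mm long, 70 mm wide, 18 mm high, lying on the far side of the tray; bystander. Origin under its middle.
Not all that is in view belongs to the job. What is shaped like the cover but purple or yellow is not meant.

How it is judged (in metres and radians):
On the way, in this order (a step that is already met when the one before it is completed fails the run):
1. the power knob is pulled out to its detent, the cover still on (value of joint knob above 0.0105 m and z of cover_mid in the frame of unit below 0.216 m), for 0.2 s.
2. the power knob is pushed fully home (within 2 mm), the cover still on (value of joint knob below 0.002 m and z of cover_mid in the frame of unit below 0.216 m), for 0.2 s.
3. the snap tab is pressed in (over 0.09 rad) while the cover is still down on the turbine (all of step 2 and value of joint tab above 0.09 rad), for 0.1 s.
4. the cover is lifted at least 30 mm clear of its seat (z of cover_mid in the frame of unit above 0.239 m), for 0.1 s.
At the end, for the whole second after the job is handed in: Power knob home (within 2 mm); filter cover at rest, released, right way up (0.08 rad), its skirt down on the tray's floor (5 mm), its tab relaxed (under 0.03 rad); tin, spare filter, brush and scraper within 30 mm of their starts (value of joint knob below 0.002 m and x of cover_mid in the frame of tray between -0.1 and 0.1 m and y of cover_mid in the frame of tray between -0.135 and 0.135 m and z of cover_mid in the frame of tray between 0.034 and 0.044 m and angle between cover_mid's own z axis and vertical below 0.08 rad and linear speed of cover below 0.02 m/s and angular speed of cover below 0.15 rad/s and value of joint tab below 0.03 rad and distance of each of tin, spare, brush, scraper from where it was at the start of the episode below 0.03 m); the robot touches nothing.
It fails at once if the cover is dropped or thrown (moving over 0.7 m/s with no finger on it) (linear speed of cover above 0.7 m/s and contact force between the fingers and cover below 0.05 N).
It fails at once if the tin, the spare filter, the brush or the scraper is pushed over 30 mm from its place (distance of any of tin, spare, brush, scraper from where it was at the start of the episode above 0.03 m).
It also fails if it takes over 54 s, if anything falls off the work surface, if the arm or the gripper's body presses on something with over 40 N, if the wrist force passes 120 N, or if a joint passes its speed limit or range.

## Working session

There is one attempt and no reset: what is moved stays moved. The work goes in short steps, Python scripts to look and compute and a tool call to move; the robot and the scene stay as the last step left them, time stands still between calls to the robot, and variables do not carry over. Pictures are saved under pics/ and viewed, and the job is handed in when it is done.

Besides the shell and the picture viewer there is one more tool, called after "Call:" as name(argument=value, ...), one argument or row to a line, values as JSON. apply_moves: Moves the arm, as the interface text tells. Its arguments: {"type":"object","properties":{"series":{"type":"array"},"grip_force":{"type":"number"}},"required":["series"]}

```bash
mkdir -p pics; ls; python3 - <<'E'
from bench import sense, optics, r
import cv2
print(sense()); print(r.tip_extent)
for n in("scene","top"):
    p=optics.snapshot(n); cv2.imwrite(f"pics/{n}0.png",p["color"]); print(n,p["intrinsics"],p["distortion"],p["rvec"],p["tvec"])
E
```

```text
pics
{'time': 0.0, 'joint_pos': array([-7.41055783e+01,  7.51532236e+00,  8.53300225e+01, -2.93419163e-03,
        8.72615280e+01, -4.89378216e+00]), 'qd': array([ 0.02987881,  0.07232043,  0.01612224, -0.00878163,  0.12313802,
       -0.10613603]), 'joint_efforts': array([ 9.44142594e-04, -5.69398069e+01, -5.00552559e+01, -1.53831497e-04,
        1.45626845e-02, -1.44214675e-05]), 'tool_pos': array([ 212.78688157, -560.38710207,  221.03509384]), 'tcp_rot': array([-1.79893267e+02, -6.19730182e-03,  2.07883410e+01]), 'ft_force': array([ 0.02736946,  0.56558942, -1.02466676]), 'wrist_torque': array([-0.0212771 , -0.01806177, -0.030122  ]), 'finger_gap': 85.50064774010387}
11.0
scene [[349.0346403    0.         262.198169  ]
 [  0.         349.0346403  189.25560463]
 [  0.           0.           1.        ]] [-0.09594099  0.          0.          0.          0.        ] [ 1.6650557   1.5730006  -0.84008014] [-122.98702214 -122.50122931 1400.30927595]
top [[420.40861942   0.         256.09343971]
 [  0.         420.40861942 196.0661702 ]
 [  0.           0.           1.        ]] [0.02978147 0.         0.         0.         0.        ] [ 2.17357654 -2.11629886  0.19240537] [  71.71359233  525.74868545 1363.76115051]
```

View pics/scene0.png

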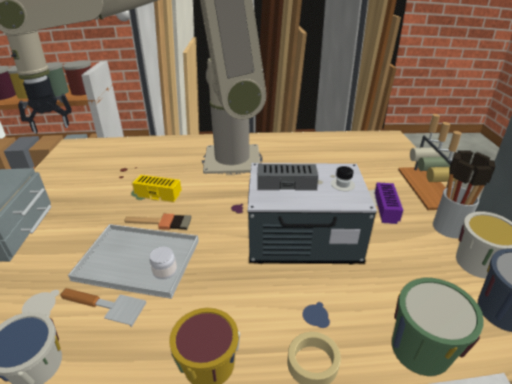

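View pics/top0.png

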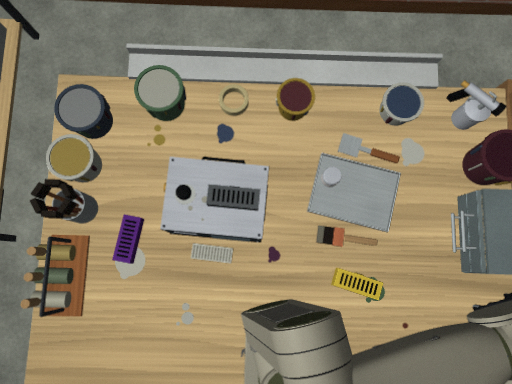

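```bash
cat > h.py <<'E'
import numpy as np, cv2
from bench import sense, optics, spotter, r
def cam(p):
    R,_=cv2.Rodrigues(np.array(p["rvec"],float)); return R,np.array(p["tvec"],float).ravel()
def ray(p,uv):
    R,t=cam(p); q=cv2.undistortPoints(np.array([[uv]],float),p["intrinsics"],np.array(p["distortion"])).ravel()
    d=R.T@np.array([q[0],q[1],1]); return -R.T@t,d/np.linalg.norm(d)
def atz(p,uv,z):
    c,d=ray(p,uv); return c+d*(z-c[2])/d[2]
def proj(p,X):
    return cv2.projectPoints(np.array(X,float).reshape(-1,1,3),np.array(p["rvec"],float),np.array(p["tvec"],float),p["intrinsics"],np.array(p["distortion"]))[0].reshape(-1,2)
def tri(pa,ua,pb,ub):
    ca,da=ray(pa,ua);cb,db=ray(pb,ub)
    s=np.linalg.lstsq(np.c_[da,-db],cb-ca,rcond=None)[0]
    a=ca+da*s[0];b=cb+db*s[1]; return (a+b)/2,np.linalg.norm(a-b)
def w(p,x):
    R,t=cam(p); return R.T@(np.array(x)-t)
E
python3 - <<'E'
from h import *
np.set_printoptions(precision=1,suppress=True)
P={n:optics.snapshot(n) for n in("scene","top")}
for q in("unit","knob","knob_head","cover","tab_ridge","tray","tin","spare","brush","scraper"):
    for n in P:
        for d in spotter.search_frame(P[n],q)[:3]:
            print(q,n,round(d["p"],2),w(P[n],d["xyz"]))
        for d in spotter.masks_of(P[n],q)[:3]:
            v,u=np.nonzero(d["mask"]); print("   mask",n,round(d["p"],2),len(u),u.min(),u.max(),v.min(),v.max(),np.array([u.mean(),v.mean()]),cv2.minAreaRect(np.c_[u,v].astype(np.float32)))
for n in P:
    c=P[n]["color"]; 
    b=(160,150,110,95) if n=="top" else (240,155,140,115)
    x,y,ww,hh=b
    cv2.imwrite(f"pics/{n}z.png",cv2.resize(c[y:y+hh,x:x+ww],None,fx=5,fy=5,interpolation=cv2.INTER_CUBIC))
E
```

```text
unit scene 0.98 [595.3 221.4 157.6]
   mask scene 0.75 10295 247 374 163 263 [311.8 219.5] ((310.5, 212.99996948242188), (126.99998474121094, 99.99998474121094), -0.0)
   mask scene 0.31 224 335 353 166 179 [344.  172.7] ((344.0, 172.5), (13.0, 18.0), 90.0)
unit top 0.6 [478.  229.1 187.4]
knob scene 0.66 [508.3 300.1 232.5]
   mask scene 0.69 221 335 354 166 179 [344.3 172.6] ((344.5, 172.5), (19.0, 13.0), -0.0)
   mask scene 0.67 1368 61 145 289 325 [109.2 305. ] ((101.61764526367188, 303.5294189453125), (83.91732025146484, 28.376667022705078), 14.03624439239502)
   mask scene 0.47 694 124 191 214 230 [163.  220.9] ((157.40194702148438, 220.86326599121094), (66.90739440917969, 15.452296257019043), 3.012787342071533)
knob top 0.6 [499.  294.4 235.3]
   mask top 0.51 163 176 190 185 199 [183.2 192.1] ((183.25001525878906, 192.25001525878906), (13.435027122497559, 14.142135620117188), 45.0)
knob_head scene 0.47 [512.3 294.8 229.5]
   mask scene 0.64 230 335 353 166 180 [343.8 172.8] ((344.0, 173.0), (14.0, 18.0), 90.0)
   mask scene 0.44 1282 62 144 289 325 [109.1 305.1] ((101.5294036
[... 3103 characters left out ...]
scene 0.46 [518.8 152.1 215.1]
   mask scene 0.95 633 125 191 214 229 [164.1 221. ] ((158.0, 221.5), (15.0, 66.0), 90.0)
brush top 0.67 [ 394.6 -190.8   16.3]
   mask top 0.89 740 316 376 226 246 [339.9 237.2] ((346.3499755859375, 238.04998779296875), (60.38692092895508, 18.950462341308594), 8.13010311126709)
scraper scene 0.96 [ 706.6 -262.7    8. ]
   mask scene 0.8 1459 60 145 288 326 [108.3 305. ] ((101.0294189453125, 304.6176452636719), (85.14521789550781, 29.177148818969727), 12.528807640075684)
scraper top 0.74 [ 708.  -258.2    7.8]
   mask top 0.65 628 338 397 134 162 [362.  148.3] ((368.7740478515625, 150.52316284179688), (60.132240295410156, 18.672016143798828), 17.35402488708496)
```

View pics/topz.png

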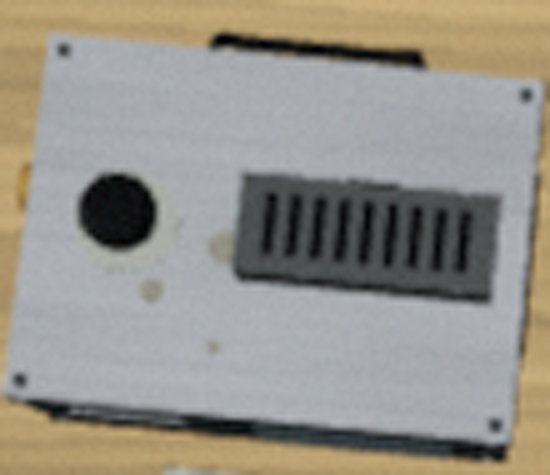

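View pics/scenez.png

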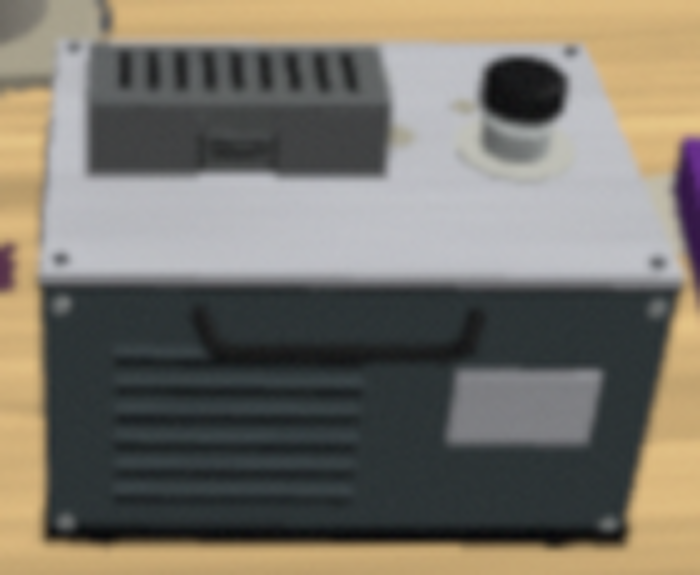

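```bash
cat > fit.py <<'E'
from h import *
from scipy.optimize import least_squares
np.set_printoptions(precision=2,suppress=True)
P={n:optics.snapshot(n) for n in("scene","top")}
off={"top":(160,150),"scene":(240,155)}
obs=[("top",(47,37),(110,150,190)),("top",(545,80),(110,-150,190)),("top",(505,445),(-110,-150,190)),("top",(5,398),(-110,150,190)),
("scene",(40,282),(110,-150,190)),("scene",(682,282),(110,150,190)),("scene",(60,42),(-110,-150,190)),("scene",(585,42),(-110,150,190)),
("scene",(92,103),(29,-130,234)),("scene",(388,101),(29,20,234)),("scene",(88,173),(29,-130,190)),("scene",(388,175),(29,20,190)),("scene",(378,47),(-29,20,234)),("scene",(93,47),(-29,-130,234)),
("top",(243,174),(29,20,234)),("top",(501,196),(29,-130,234)),("top",(118,211),(0,90,237)),("scene",(524,82),(0,90,233))]
def model(v,X):
    c,s=np.cos(v[2]),np.sin(v[2]); return np.array([c*X[0]-s*X[1]+v[0],s*X[0]+c*X[1]+v[1],X[2]+v[3]])
U=[((np.array(o[1])+.5)/5-.5+np.array(off[o[0]])) for o in obs]
def f(v,which=("top","scene")): return np.concatenate([proj(P[o[0]],model(v,o[2]))[0]-u for o,u in zip(obs,U) if o[0] in which])
for wh in(("top",),("scene",),("top","scene")):
    s=least_squares(f,[490,210,0,0],args=(wh,),loss="soft_l1"); print(wh,s.x,np.degrees(s.x[2]))
    if len(wh)==2: print(f(s.x).reshape(-1,2))
v=s.x
for n,X in dict(knob=(0,90,224),cover=(0,-55,209),ridge=(33,-55,209)).items(): print(n,model(v,X))
print("knob tri",tri(P["top"],U[16],P["scene"],U[17]))
E
python3 fit.py; python3 - <<'E'
from h import *
p=optics.snapshot("top");c=p["color"]
cv2.imwrite("pics/trayz.png",cv2.resize(c[125:260,295:410],None,fx=4.4,fy=4.4,interpolation=cv2.INTER_CUBIC))
p=optics.snapshot("scene");c=p["color"]
cv2.imwrite("pics/trays.png",cv2.resize(c[200:335,55:205],None,fx=4.4,fy=4.4,interpolation=cv2.INTER_CUBIC))
E
```

```text
('top',) [493.73 210.36  -0.06  -5.71] -3.663011482767947
('scene',) [488.37 212.88  -0.07  -4.58] -4.088477767482644
('top', 'scene') [493.   211.39  -0.07  -1.77] -3.835742923398452
[[ 0.08 -0.33]
 [-0.64  0.47]
 [ 0.83  0.09]
 [-0.94 -0.  ]
 [-0.17 -1.23]
 [ 0.33 -0.55]
 [-0.72 -0.04]
 [-0.42  0.78]
 [-1.27  0.09]
 [ 1.1   0.91]
 [-0.35  1.1 ]
 [-0.48  1.1 ]
 [ 0.28 -0.05]
 [-0.97 -0.46]
 [-0.52 -0.18]
 [-0.45  0.3 ]
 [-1.06 -0.19]
 [ 0.13 -0.76]]
knob [499.02 301.19 222.23]
cover [489.32 156.52 207.23]
ridge [522.25 154.31 207.23]
knob tri (array([499.76, 299.96, 229.4 ]), np.float64(1.8120929858958446))
```

View pics/trayz.png

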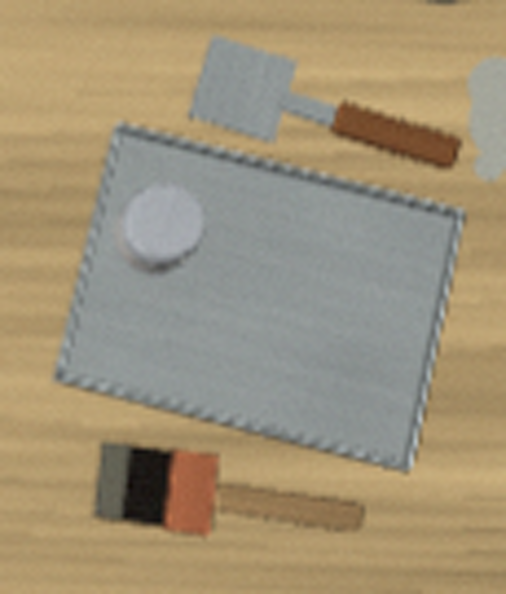

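View pics/trays.png

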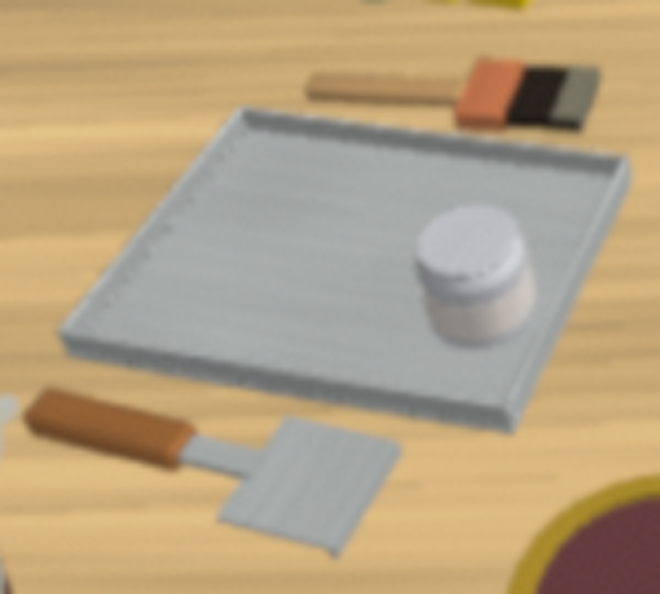

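```bash
cat >> fit.py <<'E'
print("--- z fixed")
for wh in(("top",),("scene",),("top","scene")):
    s=least_squares(lambda q:f([*q,0],wh),[490,210,0],loss="soft_l1"); print(wh,s.x,np.degrees(s.x[2]))
v=[*s.x,0]
for n,X in dict(knob=(0,90,224),cover=(0,-55,209),ridge=(33,-55,209)).items(): print(n,model(v,X))
obs=[("top",(119,127),(105,140,22)),("top",(463,214),(105,-140,22)),("top",(408,468),(-105,-140,22)),("top",(57,380),(-105,140,22)),
("scene",(240,112),(-105,-140,22)),("scene",(630,160),(-105,140,22)),("scene",(515,412),(105,140,22)),("scene",(65,335),(105,-140,22))]
off={"top":(295,125),"scene":(55,200)}
U=[((np.array(o[1])+.5)/4.4-.5+np.array(off[o[0]])) for o in obs]
print("TRAY")
for wh in(("top",),("scene",),("top","scene")):
    s=least_squares(lambda q:f([*q,0],wh),[540,-260,-.2],loss="soft_l1"); print(wh,s.x,np.degrees(s.x[2]))
print(f([*s.x,0]).reshape(-1,2).round(1).tolist())
v=[*s.x,0]
for n,X in dict(goal=(0,-45,39)).items(): print(n,model(v,X))
tt=(np.array([163,224])+.5)/4.4-.5+np.array(off["top"]); ts=(np.array([471,240])+.5)/4.4-.5+np.array(off["scene"])
t,e=tri(P["top"],tt,P["scene"],ts); print("tin top",t,e)
c,s_=np.cos(v[2]),np.sin(v[2]); d=t-np.array([v[0],v[1],0]); print("tin in tray",c*d[0]+s_*d[1],-s_*d[0]+c*d[1])
E
python3 fit.py | sed -n '/---/,$p'
```

```text
--- z fixed
('top',) [492.81 209.84  -0.06] -3.6338209793650127
('scene',) [495.06 211.6   -0.07] -3.934280376902651
('top', 'scene') [493.56 211.17  -0.07] -3.8011244812688934
knob [499.52 300.97 224.  ]
cover [489.91 156.29 209.  ]
ridge [522.84 154.11 209.  ]
TRAY
('top',) [ 550.92 -247.68   -0.23] -13.092124877624737
('scene',) [ 556.54 -243.93   -0.22] -12.613385216510757
('top', 'scene') [ 553.56 -245.76   -0.22] -12.710093094965732
[[-1.5, -1.3], [-0.2, -1.4], [0.4, 0.1], [-1.1, -0.4], [-0.1, -1.4], [0.5, -1.3], [-0.7, -0.8], [-1.5, -0.4]]
goal [ 543.66 -289.66   39.  ]
tin top [ 596.91 -163.61   61.  ] 0.6892550582561028
tin in tray 24.210390111910126 89.67089598545037
```

Call:
apply_moves(
  series=[
    [1,[0.02,0.03,0.05],0.15],
    [1,[0.04,0.08,0.08],0.3],
    [1,[0.06,0.14,0.1],0.45],
    [1,[0.08,0.2,0.1],0.6],
    [1,[0.1,0.26,0.1],0.75],
  ],
)

```text
time: 3.12
tool_pos: [311.7, -304.2, 322.7]
tcp_rot: [179.9, 0.0, 64.0]
ft_force: [1.1, 0.2, 1.4]
finger_gap: 85.4
```

Call:
apply_moves(
  series=[
    [1,[0.02,0.057,0],0.13],
    [1,[0.04,0.114,0],0.26],
    [1,[0.06,0.171,0],0.388],
    [1,[0.08,0.228,0],0.388],
    [1,[0.1,0.285,0],0.388],
  ],
)

```text
time: 3.75
tool_pos: [412.1, -17.3, 323.1]
tcp_rot: [179.8, 0.0, 86.2]
ft_force: [1.4, -1.1, -0.2]
finger_gap: 85.4
```

Call:
apply_moves(
  series=[
    [1,[0.02,0.057,0],0],
    [1,[0.04,0.114,0],0],
    [1,[0.06,0.171,0],0],
    [1,[0.08,0.228,0],0],
    [1,[0.1,0.285,0],0],
  ],
)

```text
time: 4.38
tool_pos: [512.4, 269.9, 323.3]
tcp_rot: [179.8, 0.0, 86.3]
ft_force: [0.7, -0.6, 1.5]
finger_gap: 85.3
```

Moving above the knob, then descend part-way and check.

Call:
apply_moves(
  series=[
    [1,[-0.013,0.031,0],0],
    [1,[-0.013,0.031,-0.03],0],
    [1,[-0.013,0.031,-0.06],0],
    [1,[-0.013,0.031,-0.06],0],
  ],
)

```text
time: 4.88
tool_pos: [497.9, 300.3, 260.3]
tcp_rot: [-179.9, 0.2, 86.3]
ft_force: [0.1, -0.9, -0.2]
finger_gap: 85.4
```

```bash
python3 - <<'E'
from h import *
ims=[]
for n,(x,y,ww,hh) in dict(top=(150,150,110,110),scene=(290,110,110,110)).items():
    p=optics.snapshot(n); ims.append(cv2.resize(p["color"][y:y+hh,x:x+ww],(400,400),interpolation=cv2.INTER_CUBIC))
    s=sense()["tool_pos"]; print(n,proj(p,[s]),s,proj(p,[[499.5,301,224]]))
cv2.imwrite("pics/k1.png",np.hstack(ims))
E
```

```text
top [[180.85827597 190.02469773]] [498.8098991  300.56285319 262.54668499] [[182.8124125  192.11235228]]
scene [[346.16845372 158.84546902]] [499.57874537 300.82487927 264.12272993] [[344.13306119 172.80742491]]
```

View pics/k1.png

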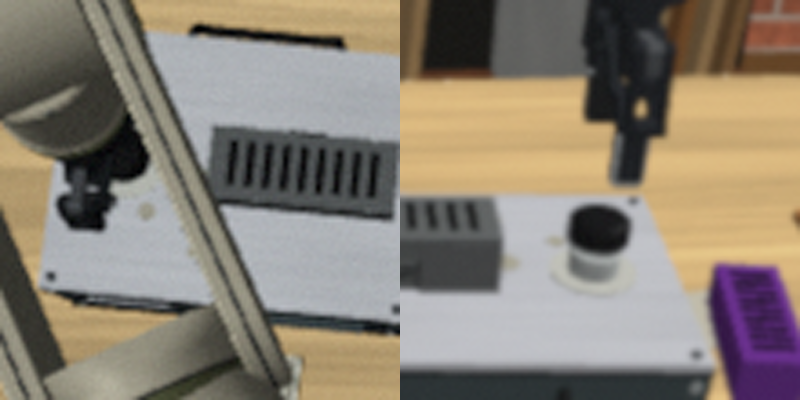

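```bash
python3 - <<'E'
from h import *
p=optics.snapshot("scene")
print(proj(p,[[542,301,250],[542,301,262],[542,301,270],[542,290,262]]),sense()["tool_pos"])
E
```

```text
[[350.0433309  172.62838038]
 [350.74505496 168.27263258]
 [351.21746351 165.33086865]
 [346.20811918 168.38768416]] [500.06995946 300.99925785 265.04760551]
```

Call:
apply_moves(
  series=[
    [1,[0,0,-0.025],0],
    [1,[0,0,-0.049],0],
    [1,[0,0,-0.049],0],
    [1,[0,0,-0.049],0],
  ],
)

```text
time: 5.52
tool_pos: [501.0, 301.3, 218.2]
tcp_rot: [179.6, -0.1, 86.2]
ft_force: [0.2, -0.2, 0.5]
finger_gap: 85.7
```

```bash
python3 - <<'E'
from h import *
p=optics.snapshot("scene"); x,y,ww,hh=290,110,110,110
cv2.imwrite("pics/k2.png",cv2.resize(p["color"][y:y+hh,x:x+ww],(550,550),interpolation=cv2.INTER_CUBIC))
print(sense()["tool_pos"],sense()["ft_force"])
E
```

```text
[501.08674924 301.42522065 218.40194378] [0.46112892 0.29323921 0.96538577]
```

View pics/k2.png

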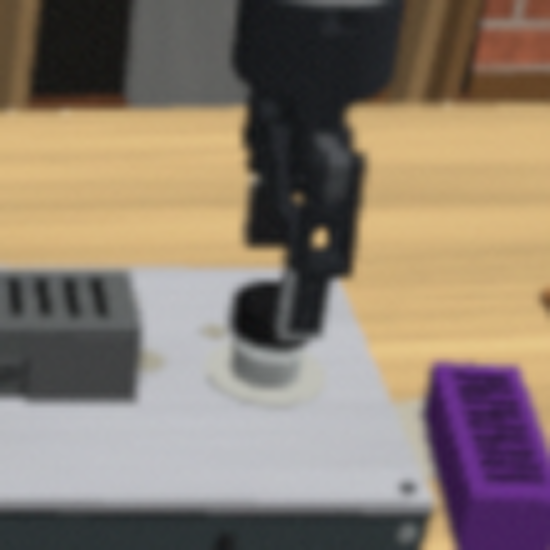

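Call:
apply_moves(
  series=[
    [0.62,[0,0,0],0],
    [0.62,[0,0,0],0],
    [0.62,[0,0,0],0],
  ],
  grip_force=30,
)

```text
time: 5.95
tool_pos: [501.2, 301.5, 218.7]
tcp_rot: [179.5, -0.1, 86.2]
ft_force: [-0.6, -0.4, -0.3]
finger_gap: 52.7
```

```bash
python3 - <<'E'
from h import *
p=optics.snapshot("scene"); x,y,ww,hh=310,130,70,70
cv2.imwrite("pics/k3.png",cv2.resize(p["color"][y:y+hh,x:x+ww],(560,560),interpolation=cv2.INTER_CUBIC))
print(sense()["tool_pos"],sense()["ft_force"],sense()["finger_gap"])
for z in(205,212,220,230): print(z,((proj(p,[[527,301,z],[541,301,z],[521,301,z]])-[x,y])*8).round().tolist())
E
```

```text
[501.10356844 301.44183969 218.51442445] [-0.00967009 -0.0399504   0.06557029] 52.62126544313471
205 [[287.0, 440.0], [299.0, 465.0], [282.0, 430.0]]
212 [[290.0, 421.0], [302.0, 446.0], [285.0, 411.0]]
220 [[294.0, 400.0], [306.0, 424.0], [289.0, 389.0]]
230 [[298.0, 372.0], [310.0, 396.0], [293.0, 362.0]]
```

View pics/k3.png

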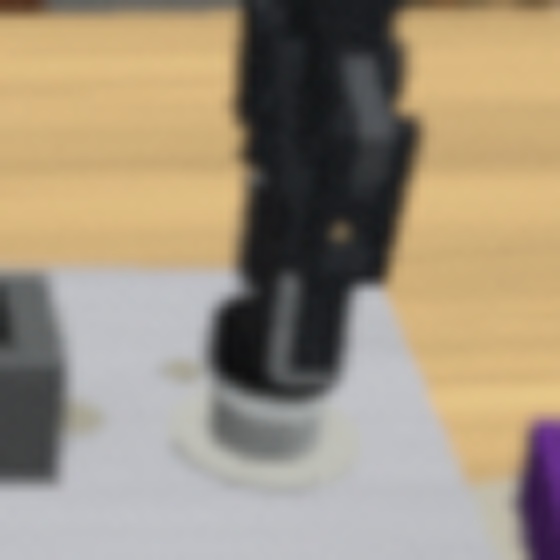

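Call:
apply_moves(
  series=[
    [0.62,[-0.001,-0.003,-0.01],0],
    [0.62,[-0.001,-0.003,-0.01],0],
    [0.3,[-0.001,-0.003,-0.01],0],
    [0.3,[-0.001,-0.003,-0.01],0],
    [0.3,[-0.001,-0.003,-0.01],0],
  ],
  grip_force=40,
)

```text
time: 6.62
tool_pos: [499.2, 298.1, 208.1]
tcp_rot: [179.6, -0.1, 86.2]
ft_force: [-4.6, -2.2, 1.5]
finger_gap: 42.5
```

```bash
python3 - <<'E'
from h import *
p=optics.snapshot("scene"); x,y,ww,hh=310,130,70,70
cv2.imwrite("pics/k4.png",cv2.resize(p["color"][y:y+hh,x:x+ww],(560,560),interpolation=cv2.INTER_CUBIC))
print(sense()["tool_pos"],sense()["ft_force"],sense()["finger_gap"])
E
```

```text
[499.18083454 298.13732312 208.06545656] [-5.48648934 -2.29765411  1.24709178] 42.246537139775945
```

View pics/k4.png

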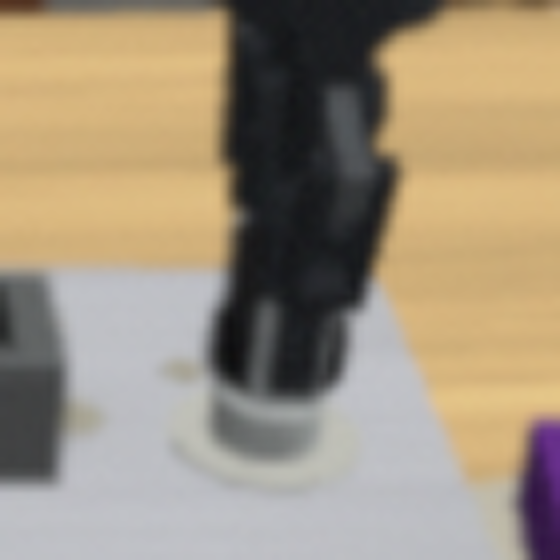

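Call:
apply_moves(
  series=[
    [0.3,[0,0,0.005],0],
    [0.3,[0,0,0.01],0],
    [0.3,[0,0,0.014],0],
    [0.3,[0,0,0.014],0],
    [0.3,[0,0,0.014],0],
  ],
)

```text
time: 7.3
tool_pos: [499.0, 298.0, 220.4]
tcp_rot: [179.7, -0.0, 86.2]
ft_force: [4.4, 2.1, -14.7]
finger_gap: 42.3
```

```bash
python3 - <<'E'
from h import *
p=optics.snapshot("scene"); x,y,ww,hh=310,130,70,70
cv2.imwrite("pics/k5.png",cv2.resize(p["color"][y:y+hh,x:x+ww],(560,560),interpolation=cv2.INTER_CUBIC))
print(sense()["tool_pos"],sense()["ft_force"],sense()["finger_gap"])
E
```

```text
[499.01943399 298.05823417 220.35267738] [  4.31579315   3.1507142  -15.58410866] 41.94499511515872
```

View pics/k5.png

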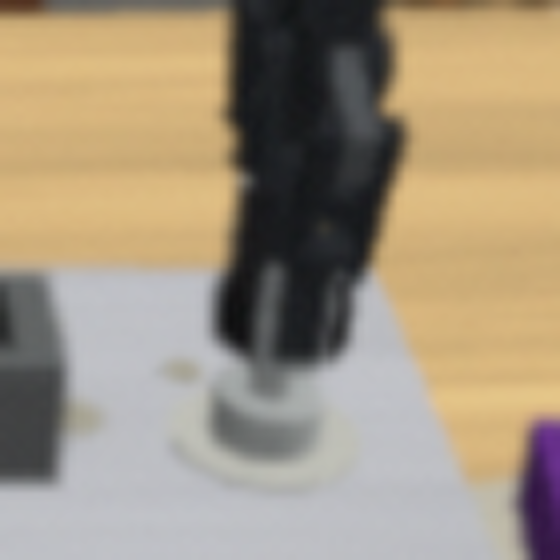

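Call:
apply_moves(
  series=[
    [0.3,[0,0,-0.005],0],
    [0.3,[0,0,-0.01],0],
    [0.3,[0,0,-0.015],0],
    [0.3,[0,0,-0.016],0],
    [0.3,[0,0,-0.016],0],
  ],
)

```text
time: 7.98
tool_pos: [499.2, 298.2, 207.9]
tcp_rot: [179.6, -0.1, 86.2]
ft_force: [-11.4, -5.7, 18.3]
finger_gap: 42.2
```

```bash
python3 - <<'E'
from h import *
p=optics.snapshot("scene"); x,y,ww,hh=310,130,70,70
cv2.imwrite("pics/k6.png",cv2.resize(p["color"][y:y+hh,x:x+ww],(560,560),interpolation=cv2.INTER_CUBIC))
print(sense()["tool_pos"],sense()["ft_force"],sense()["finger_gap"])
E
```

```text
[499.25138601 298.2446156  207.92713756] [-10.92905351  -6.07405356  19.4089733 ] 41.99995697235298
```

View pics/k6.png

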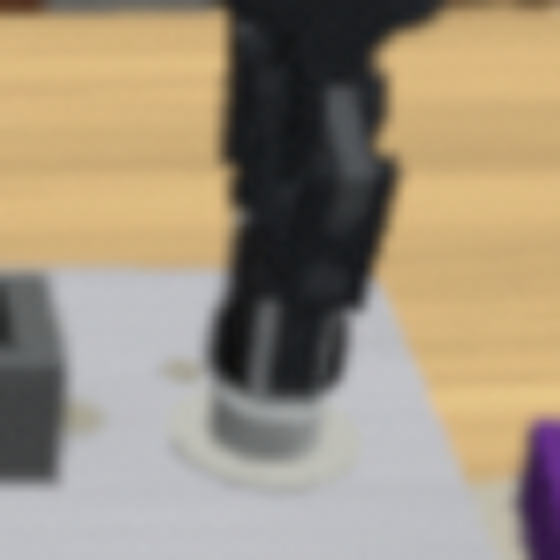

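Call:
apply_moves(
  series=[
    [1,[0,0,0.0],0],
    [1,[0,0,0.0],0],
    [1,[0,0,0.0],0],
    [1,[0,0,0.03],0],
    [1,[0,0,0.07],0],
  ],
)

```text
time: 8.65
tool_pos: [498.5, 297.8, 276.7]
tcp_rot: [179.8, 0.0, 86.2]
ft_force: [0.2, -0.0, 0.7]
finger_gap: 85.5
```

Call:
apply_moves(
  series=[
    [1,[-0.003,-0.05,0.01],0],
    [1,[-0.007,-0.1,0.01],0],
    [1,[-0.01,-0.145,0.0],0],
    [1,[-0.01,-0.145,0],0],
  ],
)

```text
time: 9.15
tool_pos: [488.2, 150.1, 275.8]
tcp_rot: [179.8, 0.1, 86.0]
ft_force: [0.3, -0.1, 0.3]
finger_gap: 85.1
```

```bash
python3 - <<'E'
from h import *
p=optics.snapshot("scene"); x,y,ww,hh=240,110,130,95
cv2.imwrite("pics/c1.png",cv2.resize(p["color"][y:y+hh,x:x+ww],None,fx=6,fy=6,interpolation=cv2.INTER_CUBIC))
print(sense()["tool_pos"],sense()["ft_force"],sense()["finger_gap"])
print(((proj(p,[[489.5+43,156,265],[489.5+33,154,209]])-[x,y])*6).round().tolist())
E
```

```text
[488.40644581 151.68073083 276.31019722] [-0.21848303  1.0440231   1.66522822] 85.1159314921605
[[297.0, 340.0], [283.0, 447.0]]
```

View pics/c1.png

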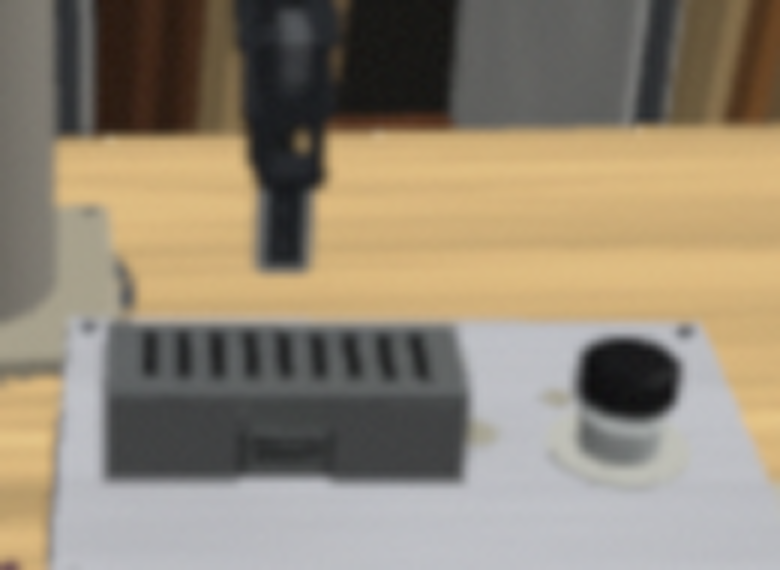

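```bash
python3 - <<'E'
from h import *
p=optics.snapshot("scene"); x,y=240,110
def atx(uv,X):
    c,d=ray(p,(np.array(uv)+.5)/6-.5+[x,y]); return c+d*(X-c[0])/d[0]
print(sense()["tool_pos"])
print("tip",atx((283,268),531),atx((283,268),545))
print("ridge",atx((289,448),522.8),"cover ends bottom",atx((106,480),518),atx((463,480),518), "top edge",atx((106,393),518),atx((468,393),518))
E
```

```text
[488.56051571 152.65238837 276.62101716]
tip [531.         148.48634162 297.42346274] [545.         146.54294306 304.89539079]
ridge [522.8        155.46132237 209.74785274] cover ends bottom [518.          80.55984013 193.5418249 ] [518.         230.50758495 188.02387334] top edge [518.          80.81353316 235.66573041] [518.         228.76964909 230.82102964]
```

Call:
apply_moves(
  series=[
    [1,[0.001,0.004,-0.03],0],
    [1,[0.001,0.004,-0.06],0],
    [1,[0.001,0.004,-0.068],0],
    [0.82,[0.001,0.004,-0.068],0],
    [0.82,[0.001,0.004,-0.068],0],
  ],
)

```text
time: 9.88
tool_pos: [490.4, 157.2, 210.2]
tcp_rot: [179.7, -0.0, 86.2]
ft_force: [-0.7, 0.7, -0.5]
finger_gap: 70.1
```

```bash
python3 - <<'E'
from h import *
p=optics.snapshot("scene"); x,y,ww,hh=240,110,130,95
cv2.imwrite("pics/c2.png",cv2.resize(p["color"][y:y+hh,x:x+ww],None,fx=6,fy=6,interpolation=cv2.INTER_CUBIC))
q=optics.snapshot("top")
cv2.imwrite("pics/c2t.png",cv2.resize(q["color"][150:260,160:290],None,fx=6,fy=6,interpolation=cv2.INTER_CUBIC))
print(sense()["tool_pos"],sense()["ft_force"],sense()["finger_gap"])
E
```

```text
[490.36311058 156.96883164 210.12854087] [0.16251264 0.88850366 0.02989589] 70.56847638380135
```

View pics/c2.png

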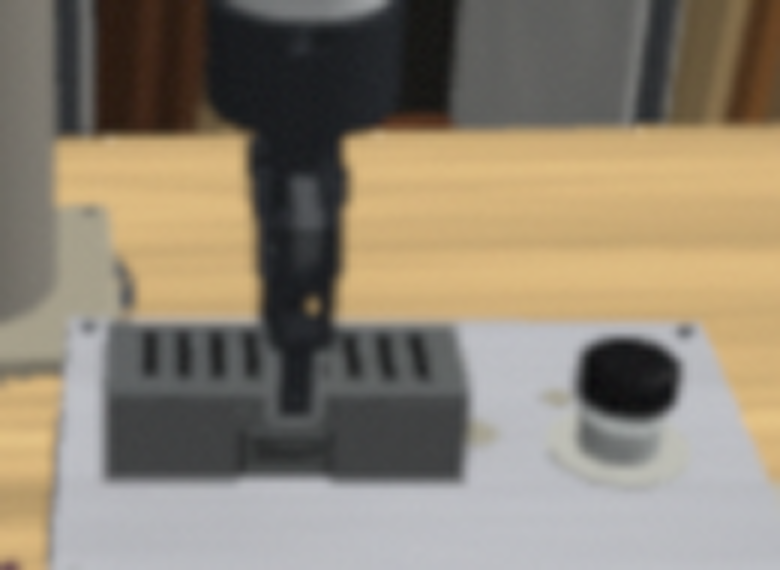

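View pics/c2t.png

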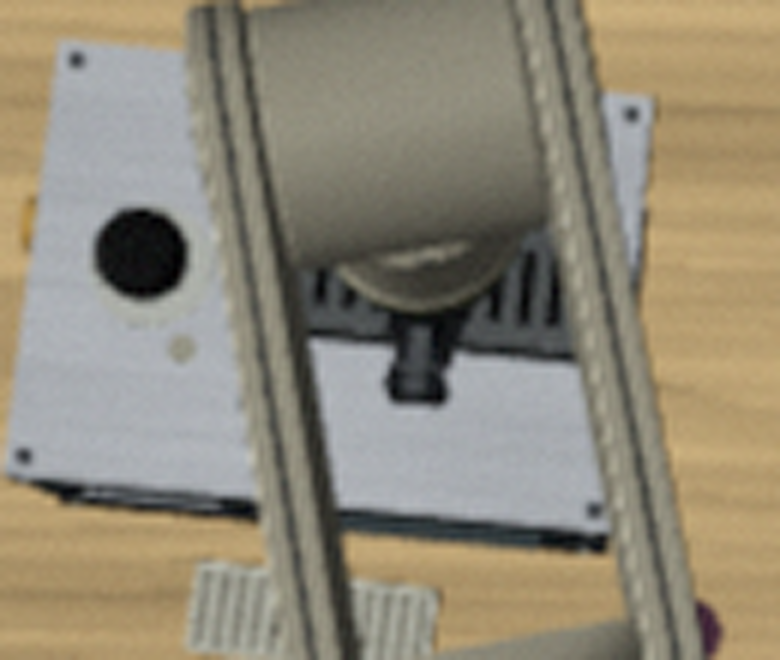

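Call:
apply_moves(
  series=[
    [0.82,[0,-0.001,-0.007],0],
    [0.82,[0,-0.001,-0.014],0],
    [0.82,[0,-0.001,-0.014],0],
    [0.82,[0,-0.001,-0.014],0],
  ],
)

```text
time: 10.48
tool_pos: [490.3, 155.9, 196.0]
tcp_rot: [179.7, -0.0, 86.2]
ft_force: [0.3, -0.6, -0.0]
finger_gap: 70.4
```

```bash
python3 - <<'E'
from h import *
p=optics.snapshot("scene"); x,y,ww,hh=255,155,65,50
cv2.imwrite("pics/c3.png",cv2.resize(p["color"][y:y+hh,x:x+ww],None,fx=12,fy=12,interpolation=cv2.INTER_CUBIC))
print(sense()["tool_pos"],sense()["ft_force"],sense()["finger_gap"])
E
```

```text
[490.40530906 155.93630756 196.18787243] [-0.78046614 -0.38685852  0.55521304] 69.836288305545
```

View pics/c3.png

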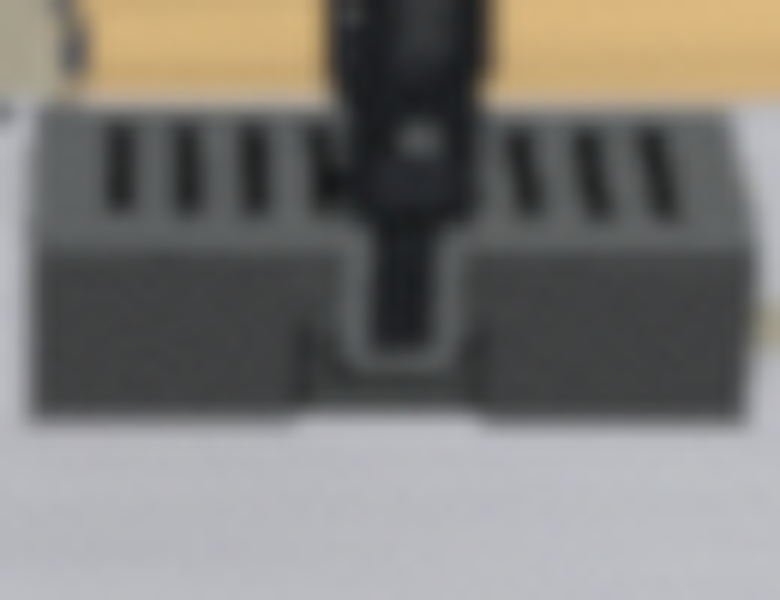

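Call:
apply_moves(
  series=[
    [0.82,[0,-0.001,-0.005],0],
    [0.82,[0,-0.001,-0.005],0],
    [0.6,[0,-0.001,-0.005],0],
    [0.6,[0,-0.001,-0.005],0],
    [0.6,[0,-0.001,-0.005],0],
  ],
  grip_force=42,
)

```text
time: 11.15
tool_pos: [490.5, 155.0, 191.8]
tcp_rot: [179.6, -0.1, 86.2]
ft_force: [-3.3, -0.2, 4.7]
finger_gap: 57.8
```

```bash
python3 - <<'E'
from h import *
p=optics.snapshot("scene"); x,y,ww,hh=255,155,65,50
cv2.imwrite("pics/c4.png",cv2.resize(p["color"][y:y+hh,x:x+ww],None,fx=12,fy=12,interpolation=cv2.INTER_CUBIC))
print(sense()["tool_pos"],sense()["ft_force"],sense()["finger_gap"])
E
```

```text
[490.50639967 155.04223857 191.78788041] [-4.28580043  0.54286087  5.32196406] 57.29652123452984
```

View pics/c4.png

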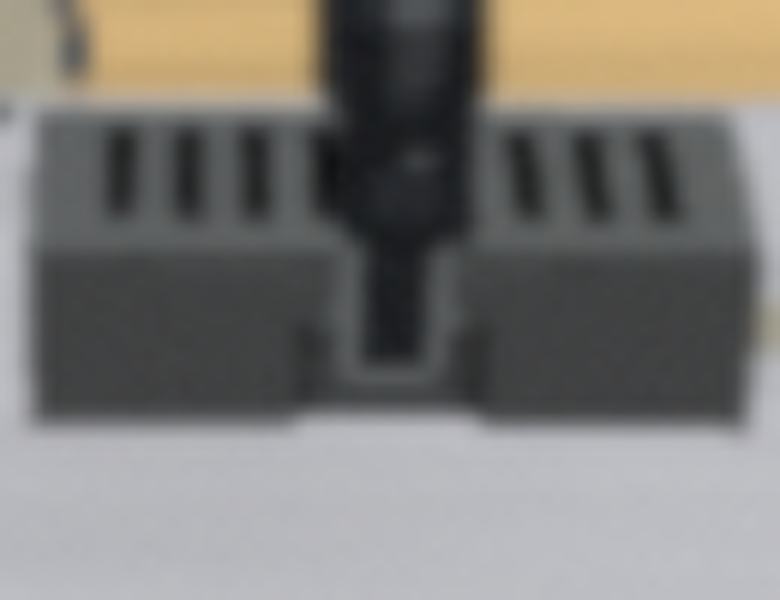

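Call:
apply_moves(
  series=[
    [0.5,[0,0,0],0],
    [0.5,[0,0,0.005],0],
    [0.5,[0,0,0.012],0],
    [0.5,[0,0,0.02],0],
    [0.5,[0,0,0.02],0],
  ],
  grip_force=45,
)

```text
time: 11.82
tool_pos: [491.1, 155.2, 212.9]
tcp_rot: [179.5, -0.1, 86.2]
ft_force: [0.3, -0.3, -2.2]
finger_gap: 57.8
```

```bash
python3 - <<'E'
from h import *
p=optics.snapshot("scene"); x,y,ww,hh=245,140,75,60
cv2.imwrite("pics/c5.png",cv2.resize(p["color"][y:y+hh,x:x+ww],None,fx=10,fy=10,interpolation=cv2.INTER_CUBIC))
print(sense()["tool_pos"],sense()["ft_force"],sense()["finger_gap"])
E
```

```text
[490.8655359  155.11893639 212.37986869] [-0.01812048  0.72872736 -2.4272317 ] 57.52165582128067
```

View pics/c5.png

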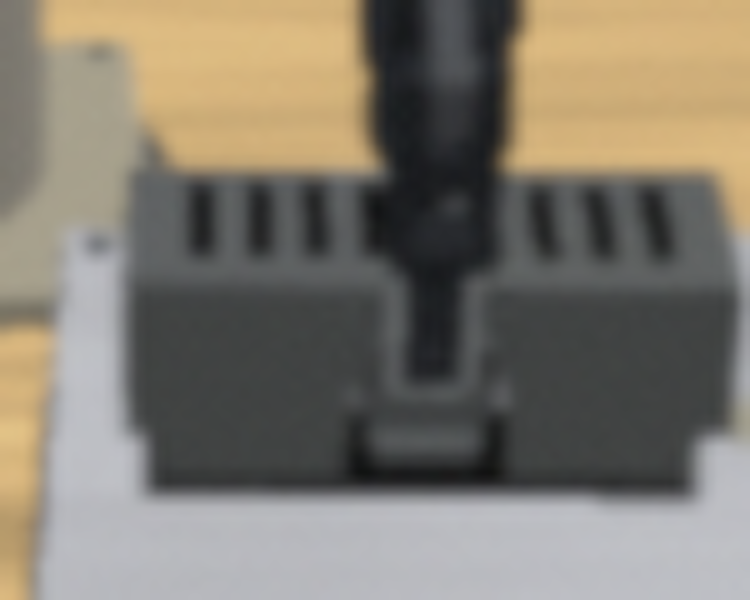

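Call:
apply_moves(
  series=[
    [0.5,[0,0,0.02],0],
    [0.5,[0,0,0.045],0],
    [0.5,[0,0,0.07],0],
    [0.5,[0,0,0.085],0],
    [0.5,[0,0,0.085],0],
  ],
)

```text
time: 12.5
tool_pos: [491.6, 155.3, 299.2]
tcp_rot: [179.4, -0.1, 86.2]
ft_force: [-0.4, 0.8, -2.0]
finger_gap: 57.2
```

Call:
apply_moves(
  series=[
    [0.5,[0.003,-0.025,0],-0.03],
    [0.5,[0.008,-0.07,0],-0.06],
    [0.5,[0.014,-0.12,0],-0.09],
    [0.5,[0.02,-0.17,0],-0.12],
    [0.5,[0.026,-0.22,0],-0.155],
  ],
)

```text
time: 13.12
tool_pos: [517.1, -66.1, 297.8]
tcp_rot: [179.5, -0.1, 77.2]
ft_force: [1.7, 0.2, -2.2]
finger_gap: 57.6
```

Call:
apply_moves(
  series=[
    [0.5,[0.006,-0.05,0],0],
    [0.5,[0.012,-0.1,0],0],
    [0.5,[0.018,-0.15,0],0],
    [0.5,[0.024,-0.195,0],0],
    [0.5,[0.027,-0.215,0],0],
  ],
)

```text
time: 13.75
tool_pos: [543.3, -283.2, 295.8]
tcp_rot: [179.7, -0.2, 77.1]
ft_force: [0.3, 0.7, -1.1]
finger_gap: 57.3
```

Call:
apply_moves(
  series=[
    [0.5,[0,-0.008,-0.04],0],
    [0.5,[0,-0.008,-0.09],0],
    [0.5,[0,-0.008,-0.14],0],
    [0.5,[0,-0.008,-0.18],0],
    [0.5,[0,-0.008,-0.195],0],
  ],
)

```text
time: 14.38
tool_pos: [541.2, -289.1, 96.7]
tcp_rot: [-180.0, -0.3, 77.1]
ft_force: [-0.8, -0.5, -1.2]
finger_gap: 57.4
```

```bash
python3 - <<'E'
from h import *
p=optics.snapshot("scene"); x,y,ww,hh=55,150,150,160
a=cv2.resize(p["color"][y:y+hh,x:x+ww],None,fx=3.5,fy=3.5,interpolation=cv2.INTER_CUBIC)
cv2.imwrite("pics/t1.png",a)
print(sense()["tool_pos"],sense()["ft_force"],sense()["finger_gap"])
E
```

```text
[ 541.25650593 -289.2627197    96.37611275] [-0.45167164  0.05138835 -2.7794514 ] 57.07173814112462
```

View pics/t1.png

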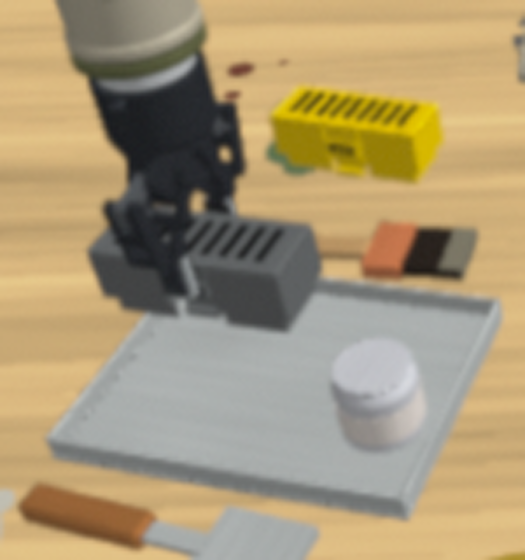

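Cover is level and over the tray's free part (crop about 205,270); aligned with the tray. Lowering gently to just above the floor.

Call:
apply_moves(
  series=[
    [0.5,[0.002,0,-0.03],0],
    [0.5,[0.002,0,-0.055],0],
    [0.5,[0.002,0,-0.066],0],
    [0.5,[0.002,0,-0.068],0],
    [0.5,[0.002,0,-0.068],0],
  ],
)

```text
time: 15.05
tool_pos: [544.3, -289.9, 30.0]
tcp_rot: [179.9, -0.3, 77.1]
ft_force: [-0.4, -0.3, -1.7]
finger_gap: 57.5
```

```bash
python3 - <<'E'
from h import *
p=optics.snapshot("scene"); x,y,ww,hh=55,200,150,110
a=cv2.resize(p["color"][y:y+hh,x:x+ww],None,fx=5,fy=5,interpolation=cv2.INTER_CUBIC)
cv2.imwrite("pics/t2.png",a)
print(sense()["tool_pos"],sense()["tcp_rot"],sense()["ft_force"],sense()["finger_gap"])
E
```

```text
[ 544.33896366 -289.93116896   30.12158496] [179.85571046  -0.25182173  77.14817542] [-0.05261123 -0.08785208 -1.59369756] 57.34462569466749
```

View pics/t2.png

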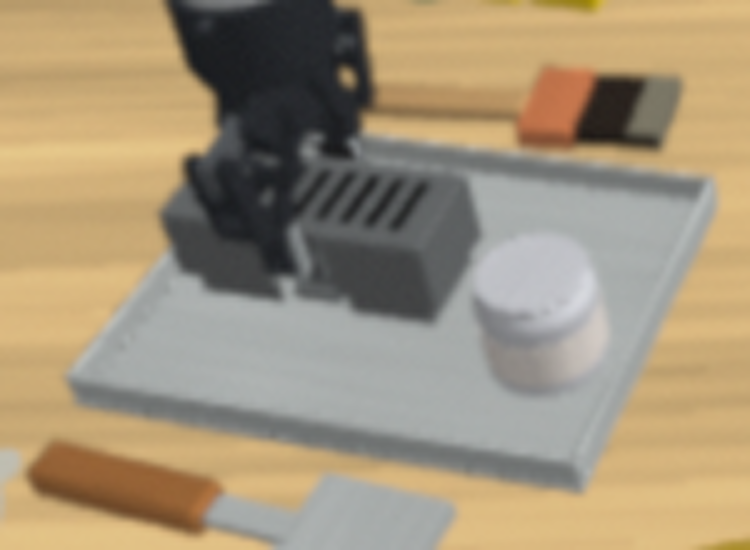

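Call:
apply_moves(
  series=[
    [0.5,[0,0,-0.003],0],
    [0.5,[0,0,-0.006],0],
    [0.5,[0,0,-0.008],0],
    [0.5,[0,0,-0.008],0],
  ],
)

```text
time: 15.6
tool_pos: [544.3, -289.9, 22.1]
tcp_rot: [179.9, -0.3, 77.1]
ft_force: [-0.1, -0.5, -0.9]
finger_gap: 57.0
```

Call:
apply_moves(
  series=[
    [0.5,[0,0,-0.001],0],
    [0.5,[0,0,-0.002],0],
    [0.5,[0,0,-0.002],0],
  ],
)

```text
time: 15.98
tool_pos: [544.8, -290.1, 21.9]
tcp_rot: [179.8, -0.2, 77.2]
ft_force: [-5.5, 3.6, 11.0]
finger_gap: 57.5
```

Call:
apply_moves(
  series=[
    [0.75,[0,0,0],0],
    [0.85,[0,0,0],0],
    [0.9,[0,0,0],0],
    [1,[0,0,0],0],
    [1,[0,0,0],0],
  ],
)

```text
time: 16.6
tool_pos: [544.7, -290.1, 21.7]
tcp_rot: [179.8, -0.2, 77.2]
ft_force: [0.2, 0.5, -0.2]
finger_gap: 85.5
```

Call:
apply_moves(
  series=[
    [1,[0,0,0.02],0],
    [1,[0,0,0.06],0],
    [1,[0,0,0.11],0],
    [1,[0,0,0.17],0],
    [1,[0,0,0.2],0],
  ],
)

```text
time: 17.23
tool_pos: [546.2, -291.0, 228.4]
tcp_rot: [179.4, -0.1, 77.2]
ft_force: [1.0, 0.2, 0.4]
finger_gap: 85.3
```

Call:
apply_moves(
  series=[
    [1,[-0.04,0,0.05],0],
    [1,[-0.08,0,0.07],0],
    [1,[-0.12,0,0.07],0],
    [1,[-0.14,0,0.07],0],
    [1,[-0.14,0,0.07],0],
  ],
)

```text
time: 17.85
tool_pos: [405.5, -291.3, 300.4]
tcp_rot: [179.3, -0.0, 77.1]
ft_force: [0.2, 0.1, 0.4]
finger_gap: 85.7
```

```bash
python3 - <<'E'
from h import *
p=optics.snapshot("scene"); q=optics.snapshot("top")
cv2.imwrite("pics/f1.png",cv2.resize(p["color"][150:335,50:390],None,fx=2.3,fy=2.3,interpolation=cv2.INTER_CUBIC))
cv2.imwrite("pics/f2.png",cv2.resize(q["color"][125:300,160:410],None,fx=3,fy=3,interpolation=cv2.INTER_CUBIC))
print(sense()["tool_pos"],sense()["ft_force"],sense()["finger_gap"])
np.set_printoptions(precision=1,suppress=True)
for k in("tin","spare","brush","scraper","cover","knob_head"):
  for n,pp in(("scene",p),("top",q)):
    print(k,n,[(round(d["p"],2),w(pp,d["xyz"])) for d in spotter.search_frame(pp,k)[:3]])
E
```

```text
[ 406.64767891 -291.14992547  299.50612276] [-0.06389369  0.46791353  0.45224205] 85.46244785904464
tin scene [(0.92, array([ 613.5, -156.1,   57.3])), (0.7, array([513.7, 293.8, 233.3]))]
tin top [(0.83, array([ 593.4, -162.7,   62.6]))]
spare scene []
spare top [(0.76, array([335.7, 222.5,  21.3]))]
brush scene [(0.63, array([ 398.5, -189.9,   15.3])), (0.52, array([ 706.2, -262.2,    9.4]))]
brush top [(0.73, array([ 395. , -191.7,   15.8])), (0.28, array([ 540.3, -283.5,   63. ])), (0.27, array([334.8, 224.7,  25.3]))]
scraper scene [(0.6, array([ 705. , -263.2,   10.4]))]
scraper top [(0.71, array([ 707.2, -260. ,    7. ])), (0.58, array([ 592. , -164.3,   61.1]))]
cover scene [(0.83, array([404.7, 485.2,  56.7])), (0.76, array([ 265.2, -243.9,   50.7])), (0.58, array([ 562.1, -278.6,   61.7]))]
cover top [(0.93, array([ 539.2, -288.1,   66. ])), (0.83, array([ 261.5, -201.8,   60.2])), (0.57, array([365.9, 494.5,  61. ]))]
knob_head scene [(0.51, array([510.2, 291.9, 231.3]))]
knob_head top [(0.58, array([497.9, 297.3, 239.9]))]
```

View pics/f1.png

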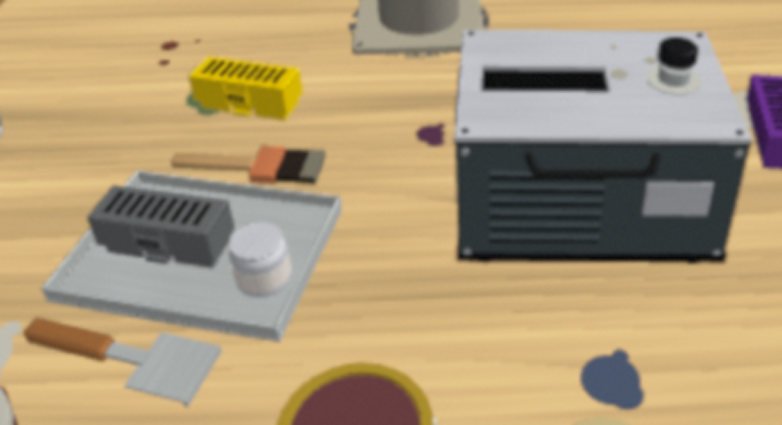

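View pics/f2.png

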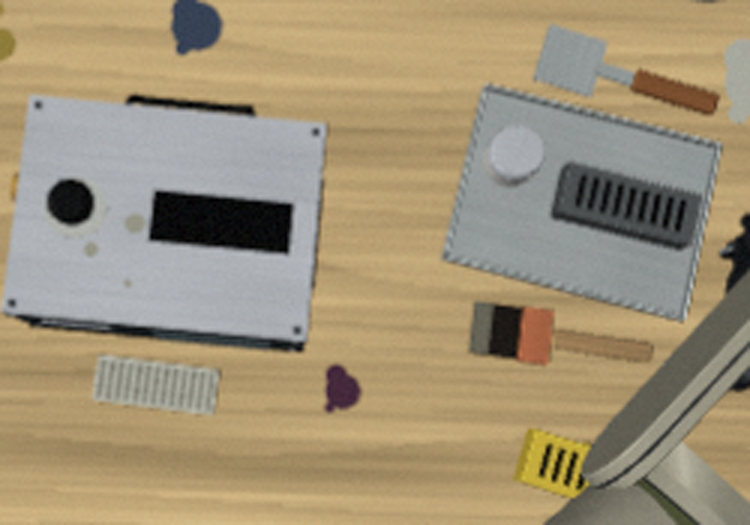

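The cover sits level on the tray floor at about (630,205) in the top view, clear of the tin. The knob is home and the bystanders have not moved. Handing in.

```bash
python3 -c "
from bench import hand_in
print(hand_in())"
```

```text
the job is handed in; nothing more can be done
None
```

The job is done and handed in after about 18.5 s of the 54 s allowed. `hand_in()` gives no verdict, so the result rests on my own checks.

**What I did**
- **Knob:** I pulled it up about 12.3 mm, where it met its stop at about 15 N. I pushed it down again until it resisted with about 19 N at its starting height.
- **Cover:** I squeezed the snap tab against the opposite wall (set to 42–45 N), lifted the cover straight out and carried it to the tray. I lowered it until I felt about 11 N from the floor, then opened the fingers and backed away.

**Last checks**
- **Cover:** both views show it right way up and flat in the free part of the tray, beside the tin. Its top is 62–66 mm up, against 64 mm expected.
- **Tab:** it looks sprung back, but I could not read its bend directly.
- **Knob:** it is down at its starting height.
- **Bystanders:** the tin, brush and scraper read within about 5 mm of their first positions in both views. The spare filter read within 2 mm, but only the top view found it.
- **Robot:** it stands clear and the tool force is about zero.

**Disagreements**
- **Fingertip height:** in the scene camera, the partly closed fingertips looked roughly 10 mm higher than I expected from the given tip distance. I set the grasp heights from the pictures, going down in small steps, and both grips held.
- **Squeezed gap:** it read 57.5 mm where 59 mm was expected. The knob grip read about 1.7 mm low in the same way, so I took it as a reading offset with the tab at its stop.

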